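# Put the compression mould set away

### The arm

A 6-joint arm with a two-finger parallel gripper is mounted at the origin on the work surface. World frame = base frame: x ahead of the robot, y to its left, z up, the work surface at z = 0. Lengths are in m, angles in rad, forces in N, time in s.
With the tool pointing down it reaches from about 0.325 to 0.925 m from the base axis. Payload 3.1 kg.
Tool frame: the origin (TCP) lies between the finger pads; the fingertips stand 8 mm ahead of it and the grasp point (between the pads) lies 11 mm behind it; y points along the fingers, x is the direction in which the jaws open and shut, and the axes are right-handed (so a half turn about y gives the same grasp; the last joint's range is limited). The gripper opens to 85 mm and grips with 20 to 120 N. Pads are 22 mm wide; open, the fingers measure 114 mm over their backs; the gripper's body (76 mm by 85 mm) begins 54 mm behind the grasp point. The pads swing forward as they close: fully open they stand 13 mm farther back than shut.
Start: joints at [0.994, 0.217, 1.613, -0, 1.311, -0.112], TCP at [0.28, 0.559, 0.239] pointing down, gripper open.
Joint ranges: [-2.75, 2.75], [-0.78, 2.1], [0.31, 2.55], [-1.13, 4.27], [0.13, 2.63], [-2.58, 2.58]. Speed limits (rad/s): [2.79, 2.79, 3.14, 3.14, 3.14, 3.14].

### API

Orientations are given as a 3x3 rotation matrix whose columns are the frame's x, y, z axes.
In Python, from bench import get_state, imaging, job_done, spot_in, masks_of gives the robot as it stands.
- The arm moves only by the tool carry_out, never from a script. Its argument "series" is one flat list of numbers, 7 for each row, row after row: the opening, from -1 (shut) to 1 (fully open), then the shift along the tool's x, y, z in units of 0.04 m (1.0 is 0.04 m), then the turn, a rotation vector about the tool's x, y, z in units of 6 degrees (1.0 is 6 degrees). In form: [claw, tx, ty, tz, wx, wy, wz, claw, tx, ty, tz, wx, wy, wz, ...]. A call has 1 to 12 rows; each row shifts and turns the commanded pose from where the row before left it, along the tool's axes as they then stand; what a row does not reach is not made up. A row lasts 1/12 s, in which the tool goes at most 41.7 mm and 7.16 degrees, less where a joint would pass 70% of its speed; a pose out of reach is approached as far as the arm can. A call with a number of a shift or a turn outside -1 to 1 is refused whole. A call with a gripper value outside its range is refused whole. The fingers move at their own pace and stop on an object; "force" is the grip in N (left out, the last holds). Time passes only in rows, so rows that do not move let the fingers close. It gives the time, the measured TCP pose, the force and the opening at its end, in the units of the state.
- get_state(): the state, without advancing time (a new reading comes with each control period).
- imaging.camera(name): name is "side" or "top" or "wrist"; returns (picture, depth): 400x640x3 uint8, blue, green, red; 400x640 float32, m along the optical axis (not along the pixel's ray), 0 where there is no reading.
- imaging.camera_info(name): a dict with "K" (3x3 intrinsics, pixels), "pose" (4x4, takes a point from camera to world coordinates). Camera axes: x right, y down, z forward; pixel columns grow to the right and rows downward; lengths in m; the calibration is good to about 2 mm. A picture is of the moment at which its call begins: read the wrist's pose just before it. camera_info takes no time and is no camera call; for the wrist camera it gives the pose at the moment of the call.
- job_done(): hands the job in, once; it reports no verdict.
Trained networks look in the newest picture that a camera, given by its name, has taken for a name from the list of things; names that differ only in an ending like _2 or _b are one class to them, and where a whole thing is asked for, a point or a joint stands for the part that bears it (a point fixed in the world has none). Each returns a list of dicts, best first, with "conf" (0 to 1); they miss things now and then, are a little off and sometimes report something else, mostly with a low value. They report only what shows in the picture. A call takes as long as a camera call.
- spot_in(camera, thing): "centre" ([column, row] as shares, 0 to 1, of the picture: columns of its width, rows of its height, amid what is visible of it).
- masks_of(camera, thing): "region" (400x640 bool, what is visible of it) and "centre" ([column, row] as shares, 0 to 1, of the picture: columns of its width, rows of its height, amid what is visible of it).
The state is a dict: "t": time; "joint_positions": joint angles; "qvel": joint speeds; "joint_efforts": joint torques, N m; "eef_pos": TCP position; "ee_rot": TCP orientation; "ft_force": force on the tool from outside, world axes, zero at the start; "moment": the same for the moment, N m; "opening": finger opening in m.
Only numpy, scipy, OpenCV 4.12 (cv2) and the standard library are available. Lean on these libraries where they do the work, as an engineer would, in place of code of your own. Each camera call takes 0.05 s, during which the arm holds its last target. There are 200 camera calls.

### The job

The compression test is over: take the stacked mould set off the balance one piece at a time, from the top down, and stand each piece upright and flat inside the rim of the white holder made for its shape and size, putting it away before you lift the next. The plunger goes in the small round holder, the white pad in the middle one, the ring in the large one and the square block in the square one. Set the pieces down, do not drop them, and do not disturb the beaker and the stopwatch.

Things in the scene. Friction and masses are not known exactly. Their poses are not given: they have to be found in the camera images.
- plunger: Steel plunger, the top piece of the stack, upright, 46 mm tall: round foot 30 mm in diameter and 12 mm high, 18 mm stem, and a round knob 26 mm in diameter from 28 to 46 mm above its underside (grip the knob). 130 g. Origin: centre of its underside; z up its axis. It belongs in holder_small.
- pad: White plastic round pad (solid disc), second from the top, 44 mm in diameter and 30 mm high, about 70 g. Origin: centre of its underside; z up its axis. It belongs in holder_middle.
- ring: Dark steel mould ring, third from the top, 58 mm outside and 34 mm inside diameter, 30 mm high, about 380 g; the pad covers its hole at the start. Origin: centre of its underside; z up its axis. It belongs in holder_large.
- block: Square aluminium block, bottom piece, 68 x 68 mm and 36 mm high, sides along its x and y axes, about 450 g. Origin: centre of its underside; z up. It stands on the pan (140 mm round, top 50 mm above the bench) of a fixed white balance, 170 mm wide, reaching up to 160 mm from the pan's centre. The pieces are stacked roughly centred, nothing interlocks. It belongs in holder_square.
- holder_square: White plastic square holder, 92 x 92 mm outside, 84 x 84 mm inside, sides along its x and y axes. Fixed to the bench. Origin: centre of its underside, on the bench; z up. Its floor is 4 mm thick, so the piece standing in it has its underside 4 mm above this origin; the rim is 4 mm thick and its top is 9 mm above the bench.
- holder_large: Largest of the three round white plastic holders, 82 mm outside and 74 mm inside diameter. Fixed to the bench. Origin: centre of its underside, on the bench; z up. Its floor is 4 mm thick, so the piece standing in it has its underside 4 mm above this origin; the rim is 4 mm thick and its top is 9 mm above the bench.
- holder_middle: Middle-sized round white plastic holder, 68 mm outside and 60 mm inside diameter. Fixed to the bench. Origin: centre of its underside, on the bench; z up. Its floor is 4 mm thick, so the piece standing in it has its underside 4 mm above this origin; the rim is 4 mm thick and its top is 9 mm above the bench.
- holder_small: Smallest round white plastic holder, 54 mm outside and 46 mm inside diameter. Fixed to the bench. Origin: centre of its underside, on the bench; z up. Its floor is 4 mm thick, so the piece standing in it has its underside 4 mm above this origin; the rim is 4 mm thick and its top is 9 mm above the bench.
- beaker: Loose glass beaker, bystander, 70 mm in diameter and 95 mm tall, standing beyond the balance. Origin: centre of its underside.
- stopwatch: Loose black stopwatch, bystander, a 60 mm disc 18 mm high lying beyond the balance. Origin: centre of its underside.

How it is judged:
On the way, in this order (a step that is already met when the one before it is completed fails the run):
1. the plunger stands released in its holder, the pieces below it still stacked on the balance (horizontal distance between plunger and holder_small below 0.013 m and z of plunger in the frame of holder_small between 0.001 and 0.0065 m and angle between plunger's own z axis and vertical below 0.08 rad and linear speed of plunger below 0.02 m/s and angular speed of plunger below 0.3 rad/s and contact force between plunger and the fingers below 0.1 N and distance of each of pad, ring, block from where it was at the start of the episode below 0.03 m), for 0.2 s.
2. the white pad stands released in its holder, the pieces below it still stacked on the balance (horizontal distance between pad and holder_middle below 0.013 m and z of pad in the frame of holder_middle between 0.001 and 0.0065 m and angle between pad's own z axis and vertical below 0.08 rad and linear speed of pad below 0.02 m/s and angular speed of pad below 0.3 rad/s and contact force between pad and the fingers below 0.1 N and distance of each of ring, block from where it was at the start of the episode below 0.03 m), for 0.2 s.
3. the ring stands released in its holder, the pieces below it still stacked on the balance (horizontal distance between ring and holder_large below 0.013 m and z of ring in the frame of holder_large between 0.001 and 0.0065 m and angle between ring's own z axis and vertical below 0.08 rad and linear speed of ring below 0.02 m/s and angular speed of ring below 0.3 rad/s and contact force between ring and the fingers below 0.1 N and distance of block from where it was at the start of the episode below 0.03 m), for 0.2 s.
4. the square block stands released in its holder (horizontal distance between block and holder_square below 0.013 m and z of block in the frame of holder_square between 0.001 and 0.0065 m and angle between block's own z axis and vertical below 0.08 rad and linear speed of block below 0.02 m/s and angular speed of block below 0.3 rad/s and contact force between block and the fingers below 0.1 N), for 0.2 s.
At the end, for the whole second after the job is handed in: Each piece stands in its own holder: its centre within 13 mm of the holder's centre sideways, its underside on the holder's floor (1 to 6.5 mm above the holder's underside), tilted less than 0.08 rad, at rest and not touched by the fingers (all of step 4 and horizontal distance between plunger and holder_small below 0.013 m and z of plunger in the frame of holder_small between 0.001 and 0.0065 m and angle between each of plunger, pad, ring's own z axis and vertical below 0.08 rad and linear speed of each of plunger, pad, ring below 0.02 m/s and angular speed of each of plunger, pad, ring below 0.3 rad/s and contact force between each of plunger, pad, ring and the fingers below 0.1 N and horizontal distance between pad and holder_middle below 0.013 m and z of pad in the frame of holder_middle between 0.001 and 0.0065 m and horizontal distance between ring and holder_large below 0.013 m and z of ring in the frame of holder_large between 0.001 and 0.0065 m).
It fails at once if a piece is dropped from more than about 3 cm (falls faster than 0.8 m/s out of the fingers) ((linear speed of plunger above 0.8 m/s and contact force between plunger and the fingers below 0.1 N) or (linear speed of pad above 0.8 m/s and contact force between pad and the fingers below 0.1 N) or (linear speed of ring above 0.8 m/s and contact force between ring and the fingers below 0.1 N) or (linear speed of block above 0.8 m/s and contact force between block and the fingers below 0.1 N)).
It fails at once if the beaker is pushed more than 3 cm or tipped over (distance of beaker from where it was at the start of the episode above 0.03 m or angle between beaker's own z axis and vertical above 0.5 rad).
It fails at once if the stopwatch is pushed more than 3 cm or tipped over (distance of stopwatch from where it was at the start of the episode above 0.03 m or angle between stopwatch's own z axis and vertical above 0.5 rad).
It also fails if it takes over 112 s, if anything falls off the work surface, if the arm or the gripper's body presses on something with over 40 N, if the wrist force passes 120 N, or if a joint passes its speed limit or range.

## Working session

There is one attempt and no reset: what is moved stays moved. The work goes in short steps, Python scripts to look and compute and a tool call to move; the robot and the scene stay as the last step left them, time stands still between calls to the robot, and variables do not carry over. Pictures are saved under pics/ and viewed, about 12 in all and at most 16, crops included, and the job is handed in when it is done.

Besides the shell and the picture viewer there is one more tool, called after "Emit:" in YAML: its name, and indented under it one key for each argument. carry_out: Moves the arm, as the interface text tells. Its arguments: {"type":"object","properties":{"series":{"type":"array","items":{"type":"number","minimum":-1,"maximum":1}},"force":{"type":"number"}},"required":["series"]}

```bash
mkdir -p pics; ls; python3 - <<'E'
from bench import *
import cv2,numpy as np
s=get_state();print(s['t'],s['eef_pos'],np.round(s['ee_rot'],3).tolist(),s['opening'])
a=[]
for n in ['top','side']:
    p,d=imaging.camera(n); a.append(p); i=imaging.camera_info(n); print(n,np.round(i['K'],1).tolist(),np.round(i['pose'],3).tolist())
cv2.imwrite('pics/a.png',cv2.resize(np.vstack(a),(480,600)))
cv2.imwrite('pics/top.png',a[0]);cv2.imwrite('pics/side.png',a[1])
E
```

```text
pics
0.0 [0.27969854 0.55801487 0.23795752] [[0.448, -0.001, -0.894], [0.894, -0.002, 0.448], [-0.002, -1.0, 0.0]] 0.08537949986882809
top [[503.4, 0.0, 317.0], [0.0, 503.4, 196.2], [0.0, 0.0, 1.0]] [[0.015, -0.997, 0.079, 0.505], [-1.0, -0.014, 0.012, -0.001], [-0.011, -0.079, -0.997, 1.412], [0.0, 0.0, 0.0, 1.0]]
side [[403.7, 0.0, 315.3], [0.0, 403.7, 193.6], [0.0, 0.0, 1.0]] [[0.962, -0.196, 0.191, 0.447], [-0.273, -0.696, 0.664, -0.543], [0.003, -0.691, -0.723, 0.706], [0.0, 0.0, 0.0, 1.0]]
```

View pics/top.png

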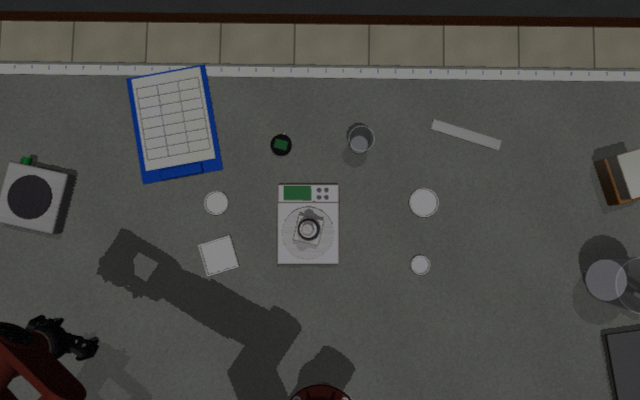

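View pics/side.png

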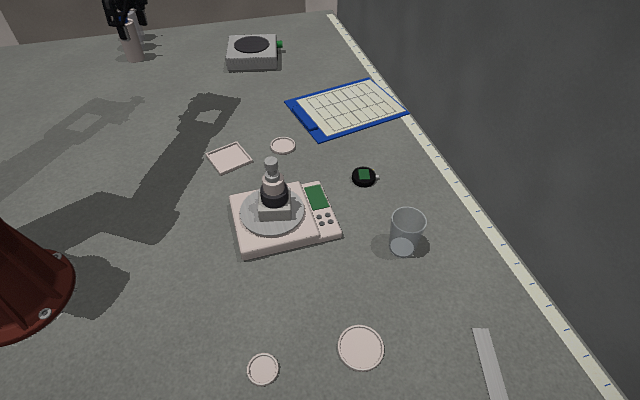

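Top view: the stack is at about (308,229), the small holder (420,265), middle (216,203), large (424,203) and square (218,255). The side view shows the same layout. Next I turn these into positions.

```bash
cat > h.py <<'E'
from bench import *
import cv2,numpy as np
def ray(cam_info,uv,z):
    K,P=cam_info['K'],cam_info['pose']
    d=P[:3,:3]@np.linalg.solve(K,[uv[0],uv[1],1.]); o=P[:3,3]
    return o+d*(z-o[2])/d[2]
def fit(cam,name,z,k=None):
    "mask outline mapped on plane z: centre of enclosing circle / min rectangle"
    m=masks_of(cam,name)
    if not m: return None
    i=imaging.camera_info(cam); r=m[0]['region'].astype(np.uint8)
    c=max(cv2.findContours(r,cv2.RETR_EXTERNAL,cv2.CHAIN_APPROX_NONE)[0],key=cv2.contourArea)[:,0]
    w=np.array([ray(i,p,z)[:2] for p in c],np.float32)*1000
    (a,b),s,ang=cv2.minAreaRect(w); 
    return dict(conf=round(m[0]['conf'],2),rect=np.round([a,b,*s,ang],1).tolist(),uv=np.round(c.mean(0),1).tolist())
def st():
    s=get_state();R=s['ee_rot'];print('t',round(s['t'],2),'p',np.round(s['eef_pos'],4),'xdir',np.round(np.degrees(np.arctan2(R[1,0],R[0,0])),1),'down',np.round(R[:,1],3),'F',np.round(s['ft_force'],1),'open',round(s['opening'],4));return s
E
python3 - <<'E'
from h import *
Z=dict(holder_square=.009,holder_large=.009,holder_middle=.009,holder_small=.009,plunger=.192,pad=.146,ring=.116,block=.086,beaker=.05,stopwatch=.018)
for c in ['top','side']:
    imaging.camera(c)
    for n,z in Z.items(): print(c,n,fit(c,n,z))
E
```

```text
top holder_square {'conf': 0.68, 'rect': [447.0, 287.3, 91.8, 93.4, 18.2], 'uv': [218.5, 255.5]}
top holder_large {'conf': 0.87, 'rect': [604.3, -282.2, 78.2, 78.1, 0.8], 'uv': [423.9, 202.1]}
top holder_middle {'conf': 0.9, 'rect': [593.8, 297.8, 68.0, 68.9, 46.4], 'uv': [216.1, 202.7]}
top holder_small {'conf': 0.75, 'rect': [430.7, -272.0, 52.6, 49.4, 64.2], 'uv': [420.3, 264.7]}
top plunger {'conf': 0.51, 'rect': [520.6, 35.6, 26.6, 26.6, 0.9], 'uv': [307.9, 229.1]}
top pad {'conf': 0.53, 'rect': [438.6, -244.1, 46.3, 44.6, 64.2], 'uv': [420.0, 264.5]}
top ring {'conf': 0.59, 'rect': [436.8, -251.6, 46.3, 47.1, 45.3], 'uv': [420.6, 264.6]}
top block {'conf': 0.83, 'rect': [497.5, 41.7, 65.3, 20.8, 75.0], 'uv': [306.2, 239.7]}
top beaker {'conf': 0.74, 'rect': [770.8, -102.1, 73.0, 72.5, 26.9], 'uv': [360.8, 139.6]}
top stopwatch {'conf': 0.76, 'rect': [760.7, 119.2, 62.4, 56.1, 1.1], 'uv': [281.3, 144.4]}
side holder_square {'conf': 0.7, 'rect': [449.2, 285.6, 97.4, 100.6, 19.6], 'uv': [228.6, 158.0]}
side holder_large {'conf': 0.76, 'rect': [607.1, -281.4, 80.6, 77.3, 71.8], 'uv': [360.5, 347.9]}
side holder_middle {'conf': 0.68, 'rect': [596.6, 294.8, 72.4, 65.3, 76.1], 'uv': [283.1, 145.3]}
side holder_small {'conf': 0.74, 'rect': [434.8, -271.9, 54.3, 52.0, 32.3], 'uv': [263.0, 369.0]}
side plunger {'conf': 0.89, 'rect': [522.6, 13.5, 67.1, 25.8, 79.1], 'uv': [271.3, 169.6]}
side pad {'conf': 0.85, 'rect': [522.1, 17.8, 57.8, 42.9, 79.3], 'uv': [272.7, 184.4]}
side ring {'conf': 0.71, 'rect': [741.9, -138.0, 122.9, 65.5, 63.5], 'uv': [405.6, 230.8]}
side block {'conf': 0.77, 'rect': [517.5, 12.6, 71.3, 74.3, 70.4], 'uv': [272.3, 209.9]}
side beaker {'conf': 0.81, 'rect': [777.1, -95.6, 140.5, 69.8, 62.9], 'uv': [406.2, 231.1]}
side stopwatch {'conf': 0.96, 'rect': [761.3, 113.3, 67.4, 62.5, 74.3], 'uv': [363.4, 176.7]}
```

```bash
cat >> h.py <<'E'
def go(x,y,z,yaw=None,step=.032,p0=None):
    "how far: turn about tool y (units 6deg), then shift in tool axes after turn (units .04), with row count"
    s=get_state();R=s['ee_rot'];p=np.array(p0 if p0 is not None else s['eef_pos'])
    a0=np.arctan2(R[1,0],R[0,0]);a=a0 if yaw is None else np.radians(yaw)
    turn=-np.degrees(a-a0)/6;nt=int(np.ceil(abs(turn)))
    X=np.array([np.cos(a),np.sin(a),0]);Y=np.array([0,0,-1]);T=np.array([X,Y,np.cross(X,Y)])
    d=np.array([x,y,z])-p;n=max(1,int(np.ceil(np.linalg.norm(d)/step)))
    print('turn wy',round(turn,2),'rows',nt,'| shift rows',n,'each',np.round(T@d/.04/n,3), 'total',np.round(T@d/.04,2))
E
python3 - <<'E'
from h import *
st();go(.521,.035,.34,-15)
E
```

```text
t 1.2 p [0.2801 0.5587 0.2393] xdir 63.4 down [-0. -0. -1.] F [ 0.5  0.4 -0.2] open 0.0853
turn wy 13.06 rows 14 | shift rows 19 each [ 0.484 -0.133 -0.584] total [  9.2   -2.52 -11.09]
```

Emit:
carry_out:
  series: [1,0,-0.6,0,0,1,0,1,0,-0.6,0,0,1,0,1,0,-0.6,0,0,1,0,1,0,-0.7,0,0,1,0,1,0,0,0,0,1,0,1,0,0,0,0,1,0,1,0,0,0,0,1,0,1,0,0,0,0,1,0,1,0,0,0,0,1,0,1,0,0,0,0,1,0,1,0,0,0,0,1,0,1,0,0,0,0,1,0]

```text
t: 2.2
eef_pos: [0.2801, 0.5587, 0.3393]
ee_rot: [[0.988, -0.0, 0.155], [-0.155, -0.0, 0.988], [-0.0, -1.0, -0.0]]
ft_force: [-0.2, 0.3, 0.5]
opening: 0.0855
```

Emit:
carry_out:
  series: [1,0,0,0,0,1,0,1,0.46,0,-0.555,0,0,0,1,0.46,0,-0.555,0,0,0,1,0.46,0,-0.555,0,0,0,1,0.46,0,-0.555,0,0,0,1,0.46,0,-0.555,0,0,0,1,0.46,0,-0.555,0,0,0,1,0.46,0,-0.555,0,0,0,1,0.46,0,-0.555,0,0,0,1,0.46,0,-0.555,0,0,0,1,0.46,0,-0.555,0,0,0,1,0.46,0,-0.555,0,0,0]

```text
t: 3.2
eef_pos: [0.4146, 0.27, 0.3395]
ee_rot: [[0.968, 0.0, 0.252], [-0.252, 0.0, 0.968], [0.0, -1.0, 0.0]]
ft_force: [0.0, -0.1, 0.5]
opening: 0.0857
```

Emit:
carry_out:
  series: [1,0.46,0,-0.555,0,0,0,1,0.46,0,-0.555,0,0,0,1,0.46,0,-0.555,0,0,0,1,0.46,0,-0.555,0,0,0,1,0.46,0,-0.555,0,0,0,1,0.46,0,-0.555,0,0,0,1,0.46,0,-0.555,0,0,0,1,0.46,0,-0.555,0,0,0,1,0.46,0,-0.555,0,0,0,1,0,0,0,0,0,0,1,0,0,0,0,0,0]

```text
t: 4.12
eef_pos: [0.5243, 0.035, 0.3392]
ee_rot: [[0.967, -0.0, 0.255], [-0.255, 0.0, 0.967], [-0.001, -1.0, 0.0]]
ft_force: [-0.1, 0.0, 0.1]
opening: 0.0855
```

```bash
python3 - <<'E'
from h import *
st();p,d=imaging.camera('wrist');cv2.imwrite('pics/w1.png',p)
i=imaging.camera_info('wrist');print(np.round(i['pose'],3).tolist(),i['K'][0,0])
for n,z in dict(plunger=.192,pad=.146,ring=.116,block=.086).items(): print(n,fit('wrist',n,z))
st();go(.521,.035,.212,-15)
E
```

```text
t 4.12 p [0.5243 0.035  0.3392] xdir -14.8 down [-0.  0. -1.] F [-0.1  0.   0.1] open 0.0855
[[0.967, -0.242, -0.078, 0.544], [-0.255, -0.921, -0.296, 0.112], [-0.0, 0.306, -0.952, 0.473], [0.0, 0.0, 0.0, 1.0]] 344.1152129308452
plunger {'conf': 0.95, 'rect': [524.8, 45.0, 34.5, 26.0, 75.3], 'uv': [318.6, 175.1]}
pad {'conf': 0.74, 'rect': [526.1, 46.6, 38.9, 42.0, 73.6], 'uv': [319.5, 162.4]}
ring {'conf': 0.79, 'rect': [525.8, 48.5, 47.1, 56.1, 76.8], 'uv': [319.2, 153.6]}
block {'conf': 0.78, 'rect': [523.6, 44.3, 69.1, 67.4, 78.2], 'uv': [312.7, 145.8]}
t 4.37 p [0.5237 0.0372 0.3394] xdir -14.5 down [ 0.  0. -1.] F [ 0.2  0.3 -0.7] open 0.0855
turn wy 0.08 rows 1 | shift rows 4 each [-0.013  0.796 -0.018] total [-0.05  3.19 -0.07]
```

View pics/w1.png

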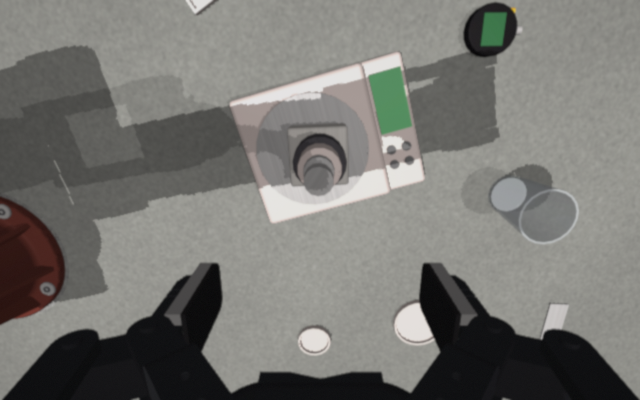

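The wrist view shows the stack at about (318,165), with the knob top near (318,178). The block's sides line up with the jaws. The y estimates differ by 5–8 mm between cameras, so I check that with depth.

```bash
cat >> h.py <<'E'
def cloud(cam):
    s=get_state();i=imaging.camera_info(cam);p,d=imaging.camera(cam);K,P=i['K'],i['pose']
    v,u=np.mgrid[:400,:640];c=np.stack([(u-K[0,2])/K[0,0]*d,(v-K[1,2])/K[1,1]*d,d],-1)
    w=c@P[:3,:3].T+P[:3,3];w[d<=0]=np.nan;return p,w
def layer(w,lo,hi,x,y,r):
    m=(w[...,2]>lo)&(w[...,2]<hi)&(np.hypot(w[...,0]-x,w[...,1]-y)<r);q=w[m]
    if len(q)<5: return len(q)
    R=cv2.minAreaRect((q[:,:2]*1000).astype(np.float32));return len(q),np.round([*R[0],*R[1],R[2]],1).tolist(),round(float(np.median(q[:,2])),4)
E
python3 - <<'E'
from h import *
for c in ['wrist','top']:
    p,w=cloud(c)
    for n,lo,hi in [('knob',.182,.202),('pad',.14,.15),('ring',.111,.121),('block',.081,.091)]: print(c,n,layer(w,lo,hi,.522,.04,.06))
    for n,x,y in [('sm',.432,-.272),('lg',.605,-.282)]: print(n,layer(w,.004,.016,x,y,.06))
E
```

```text
wrist knob (732, [524.0, 39.2, 25.2, 24.8, 74.9], 0.1905)
wrist pad (614, [526.0, 42.2, 35.8, 42.7, 71.8], 0.1445)
wrist ring (661, [525.5, 41.0, 51.2, 56.6, 73.8], 0.1145)
wrist block (1160, [523.6, 39.6, 68.0, 67.9, 77.5], 0.0844)
sm (247, [433.5, -267.5, 53.1, 52.4, 33.5], 0.007)
lg (282, [593.0, -280.9, 54.1, 82.9, 9.4], 0.0068)
top knob 0
top pad 0
top ring 0
top block 0
sm (281, [434.3, -271.3, 108.6, 113.1, 53.6], 0.0064)
lg (446, [604.8, -283.9, 110.7, 109.3, 75.9], 0.0063)
```

Emit:
carry_out:
  series: [1,0,0.7,0,0,0,0,1,0,0.7,0,0,0,0,1,0,0.7,0,0,0,0,1,0,0.7,0,0,0,0,1,0,0.6,0,0,0,0,1,0,0.4,0,0,0,0,1,0,0.35,0,0,0,0,1,0,0,0,0,0,0,-1,0,0,0,0,0,0,-1,0,0,0,0,0,0,-1,0,0,0,0,0,0,-1,0,0,0,0,0,0]
  force: 40

```text
t: 5.47
eef_pos: [0.5251, 0.0362, 0.1749]
ee_rot: [[0.968, 0.003, 0.252], [-0.252, -0.0, 0.968], [0.003, -1.0, 0.001]]
ft_force: [-0.1, -0.2, 0.3]
opening: 0.0386
```

```bash
python3 - <<'E'
from h import *
p,d=imaging.camera('side');cv2.imwrite('pics/s1.png',cv2.resize(p[100:280,180:380],(800,720)) [:600])
st()
E
```

```text
t 5.52 p [0.525  0.0362 0.1747] xdir -14.6 down [ 0.003 -0.    -1.   ] F [-0.4 -0.4 -0.2] open 0.031
```

View pics/s1.png

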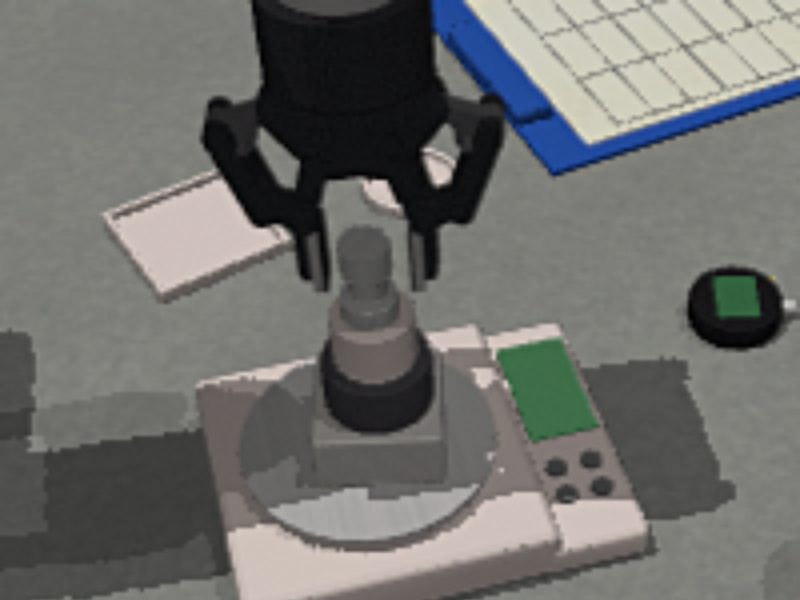

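The fingers stand on either side of the knob (crop about (365,260)), still closing. I finish the grip and lift.

Emit:
carry_out:
  series: [-1,0,0,0,0,0,0,-1,0,0,0,0,0,0,-1,0,0,0,0,0,0,-1,0,0,0,0,0,0,-1,0,-0.2,0,0,0,0,-1,0,-0.4,0,0,0,0,-1,0,-0.6,0,0,0,0,-1,0,-0.6,0,0,0,0,-1,0,-0.6,0,0,0,0,-1,0,0,0,0,0,0]

```text
t: 6.35
eef_pos: [0.5272, 0.0359, 0.2751]
ee_rot: [[0.968, 0.01, 0.253], [-0.253, -0.001, 0.968], [0.01, -1.0, 0.002]]
ft_force: [1.1, 0.3, -0.7]
opening: 0.0245
```

```bash
python3 - <<'E'
from h import *
p,w=cloud('side');cv2.imwrite('pics/s2.png',cv2.resize(p[80:280,180:380],(600,600)))
s=st();x,y,z=s['eef_pos'];go(.4325,-.272,z)
E
```

```text
t 6.4 p [0.5261 0.036  0.2725] xdir -14.6 down [ 0.007 -0.001 -1.   ] F [ 0.8 -0.5 -1.2] open 0.0245
turn wy -0.0 rows 0 | shift rows 11 each [-0.029  0.    -0.731] total [-0.32  0.   -8.04]
```

View pics/s2.png

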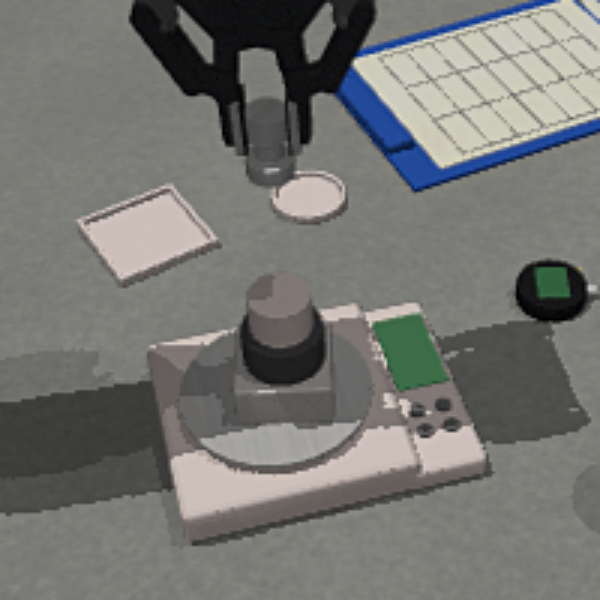

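The plunger hangs upright at (268,140) in the crop and the rest of the stack is undisturbed. I carry it to the small holder.

Emit:
carry_out:
  series: [-1,-0.03,0,-0.73,0,0,0,-1,-0.03,0,-0.73,0,0,0,-1,-0.03,0,-0.73,0,0,0,-1,-0.03,0,-0.73,0,0,0,-1,-0.03,0.4,-0.73,0,0,0,-1,-0.03,0.6,-0.73,0,0,0,-1,-0.03,0.6,-0.73,0,0,0,-1,-0.03,0.6,-0.73,0,0,0,-1,-0.03,0.6,-0.73,0,0,0,-1,-0.03,0.6,-0.73,0,0,0,-1,-0.03,0.6,-0.73,0,0,0,-1,0,0.3,0,0,0,0]

```text
t: 7.4
eef_pos: [0.4262, -0.2735, 0.0927]
ee_rot: [[0.967, -0.006, 0.256], [-0.256, 0.002, 0.967], [-0.006, -1.0, 0.0]]
ft_force: [-0.1, -0.1, -0.5]
opening: 0.0248
```

```bash
python3 - <<'E'
from h import *
p,w=cloud('wrist')
cv2.imwrite('pics/w2.png',p);s=st()
print('holder',fit('wrist','holder_small',.009));print('plunger',spot_in('wrist','plunger'))
s=st();go(.4325,-.272,.04)
E
```

```text
t 7.45 p [ 0.4256 -0.2704  0.091 ] xdir -14.9 down [-0.008  0.006 -1.   ] F [-0.7  1.1 -3.2] open 0.0242
holder {'conf': 0.67, 'rect': [435.4, -260.6, 46.6, 52.2, 63.9], 'uv': [328.7, 197.2]}
plunger [{'centre': [0.503, 0.6815], 'conf': 0.84}]
t 7.55 p [ 0.428  -0.2696  0.0946] xdir -14.7 down [-0.005  0.005 -1.   ] F [ 0.8 -0.3 -1.4] open 0.0246
turn wy -0.0 rows 0 | shift rows 2 each [ 0.062  0.683 -0.015] total [ 0.12  1.37 -0.03]
```

View pics/w2.png

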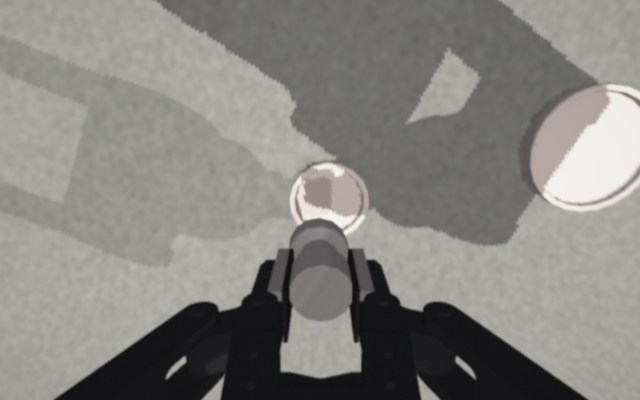

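The wrist view shows the small holder at (329,198), partly hidden by the plunger's foot (318,240). I lower to about 20 mm above the holder floor and check from the side camera.

Emit:
carry_out:
  series: [-1,0.06,0.5,-0.02,0,0,0,-1,0.06,0.5,0,0,0,0,-1,0,0,0,0,0,0,-1,0,0,0,0,0,0]

```text
t: 7.88
eef_pos: [0.4345, -0.2717, 0.0572]
ee_rot: [[0.968, -0.001, 0.251], [-0.251, 0.001, 0.968], [-0.002, -1.0, 0.001]]
ft_force: [-0.8, 0.1, -0.8]
opening: 0.0243
```

```bash
python3 - <<'E'
from h import *
p,w=cloud('side');cv2.imwrite('pics/s3.png',cv2.resize(p[280:400,185:345],(800,600),interpolation=cv2.INTER_CUBIC))
s=st()
i=imaging.camera_info('side');P=np.linalg.inv(i['pose'])
for q in [(.4325,-.272,.004),s['eef_pos']-[0,0,.029]]:
    c=P[:3,:3]@q+P[:3,3];uv=(i['K']@c/c[2])[:2];print((uv-[185,280])*5)
E
```

```text
t 7.93 p [ 0.4352 -0.2726  0.0582] xdir -14.5 down [ 0.001 -0.    -1.   ] F [ 0.2 -0.6 -1.3] open 0.0247
[385.33787575 450.9076276 ]
[386.77983898 421.68239768]
```

View pics/s3.png

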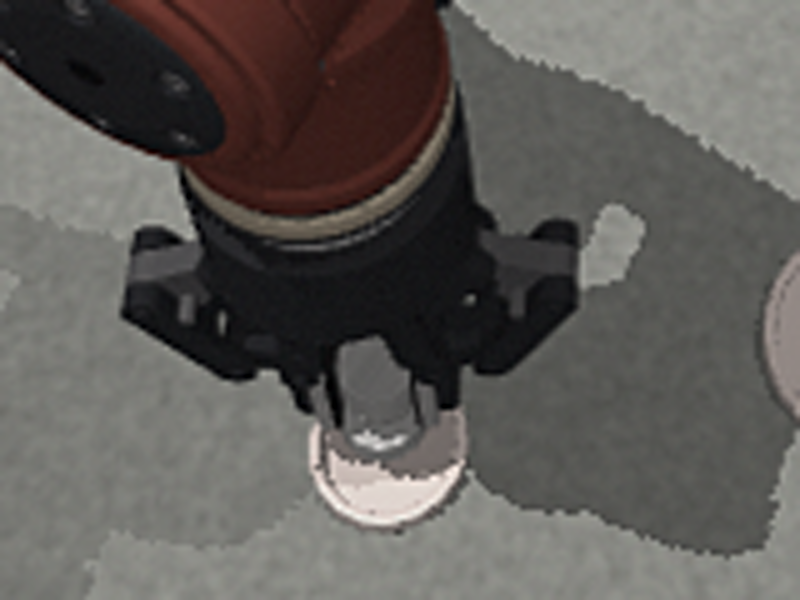

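The side view shows the foot at (380,430) over the holder centred at (388,450), close to the predicted pixels. I nudge +x by 2 mm and lower.

Emit:
carry_out:
  series: [-1,0.05,0.3,0.01,0,0,0,-1,0,0.2,0,0,0,0,-1,0,0.05,0,0,0,0,-1,0,0,0,0,0,0,-1,0,0,0,0,0,0]

```text
t: 8.35
eef_pos: [0.4364, -0.2732, 0.0351]
ee_rot: [[0.968, -0.0, 0.253], [-0.253, 0.0, 0.968], [-0.001, -1.0, 0.0]]
ft_force: [-0.2, 0.7, -1.8]
opening: 0.0247
```

```bash
python3 - <<'E'
from h import *
st()
E
```

```text
t 8.35 p [ 0.4364 -0.2732  0.0351] xdir -14.6 down [-0.  0. -1.] F [-0.2  0.7 -1.8] open 0.0247
```

Emit:
carry_out:
  series: [-1,0,0.04,0,0,0,0,-1,0,0.02,0,0,0,0,-1,0,0,0,0,0,0]

```text
t: 8.6
eef_pos: [0.4366, -0.2735, 0.033]
ee_rot: [[0.968, 0.0, 0.253], [-0.253, -0.0, 0.968], [0.0, -1.0, -0.0]]
ft_force: [0.3, -0.6, -1.4]
opening: 0.0247
```

Emit:
carry_out:
  series: [-1,0,0.03,0,0,0,0,-1,0,0,0,0,0,0]

```text
t: 8.77
eef_pos: [0.4368, -0.2737, 0.0326]
ee_rot: [[0.968, -0.0, 0.252], [-0.252, -0.0, 0.968], [-0.0, -1.0, -0.0]]
ft_force: [-2.0, 0.7, 5.0]
opening: 0.024
```

Emit:
carry_out:
  series: [-1,0,0.03,0,0,0,0,-1,0,0,0,0,0,0]

```text
t: 8.93
eef_pos: [0.4368, -0.2738, 0.0325]
ee_rot: [[0.968, -0.001, 0.252], [-0.252, 0.0, 0.968], [-0.001, -1.0, -0.0]]
ft_force: [-3.4, 2.5, 12.0]
opening: 0.0243
```

Contact is at TCP z = 0.0325, as predicted. Release and rise.

Emit:
carry_out:
  series: [-1,0,-0.04,0,0,0,0,1,0,0,0,0,0,0,1,0,0,0,0,0,0,1,0,0,0,0,0,0,1,0,0,0,0,0,0,1,0,0,0,0,0,0,1,0,0,0,0,0,0,1,0,-0.4,0,0,0,0,1,0,-0.8,0,0,0,0,1,0,-0.9,0,0,0,0,1,0,-0.9,0,0,0,0,1,0,-0.9,0,0,0,0]

```text
t: 9.93
eef_pos: [0.4362, -0.273, 0.1893]
ee_rot: [[0.968, -0.001, 0.253], [-0.253, 0.001, 0.968], [-0.001, -1.0, 0.0]]
ft_force: [0.9, -0.7, 0.3]
opening: 0.0856
```

Emit:
carry_out:
  series: [1,0,-0.8,0.4,0,0,0,1,0,-0.8,0.4,0,0,0,1,0,0,0,0,0,0]

```text
t: 10.18
eef_pos: [0.4488, -0.2431, 0.2604]
ee_rot: [[0.968, 0.012, 0.251], [-0.251, -0.007, 0.968], [0.013, -1.0, -0.004]]
ft_force: [1.2, -0.6, 1.4]
opening: 0.0855
```

```bash
python3 - <<'E'
from h import *
p,w=cloud('side');cv2.imwrite('pics/s4.png',cv2.resize(p[100:400,180:420],(480,600)))
for n in ['plunger']: print(fit('side',n,.025))
print(layer(w,.04,.06,.434,-.27,.05), 'padtop',layer(w,.138,.154,.523,.04,.06))
s=st();go(.523,.039,s['eef_pos'][2])
E
```

```text
{'conf': 0.87, 'rect': [436.1, -271.3, 29.8, 43.6, 8.0], 'uv': [263.6, 364.5]}
(233, [437.2, -272.6, 24.8, 25.6, 6.2], 0.0496) padtop (190, [533.8, 36.5, 44.5, 24.9, 84.8], 0.1457)
t 10.28 p [ 0.4458 -0.2427  0.2541] xdir -14.6 down [ 0.004 -0.003 -1.   ] F [-0.3 -0.3 -0.2] open 0.0854
turn wy -0.0 rows 0 | shift rows 10 each [0.01 0.   0.73] total [0.1 0.  7.3]
```

View pics/s4.png

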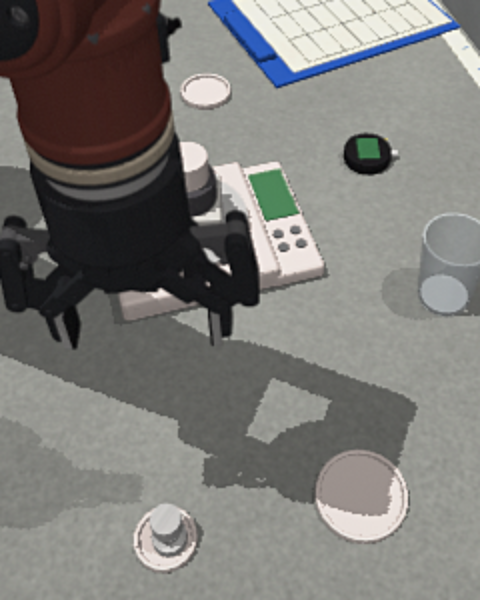

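The plunger stands upright in the small holder at crop (168,530). Depth puts it at (437,-273), about 2–3 mm from the holder centre. Next is the pad.

Emit:
carry_out:
  series: [1,0.015,0,0.73,0,0,0,1,0.015,0,0.73,0,0,0,1,0.015,0,0.73,0,0,0,1,0.015,0,0.73,0,0,0,1,0.015,0,0.73,0,0,0,1,0.015,0,0.73,0,0,0,1,0.015,0,0.73,0,0,0,1,0.015,0,0.73,0,0,0,1,0.015,0,0.73,0,0,0,1,0,0,0.73,0,0,0,1,0,0,0,0,0,0,1,0,0,0,0,0,0]

```text
t: 11.28
eef_pos: [0.5226, 0.0395, 0.2496]
ee_rot: [[0.968, -0.005, 0.25], [-0.25, -0.0, 0.968], [-0.004, -1.0, -0.002]]
ft_force: [-0.5, -0.2, 0.9]
opening: 0.0853
```

```bash
python3 - <<'E'
from h import *
p,w=cloud('wrist')
for n,lo,hi in [('pad',.138,.152),('ring',.109,.121),('block',.079,.091)]: print(n,layer(w,lo,hi,.522,.04,.06))
s=st();go(.525,.039,.132)
E
```

```text
pad (2692, [524.7, 38.5, 43.1, 43.2, 9.9], 0.1445)
ring (1094, [526.0, 44.4, 44.1, 57.2, 75.1], 0.1145)
block (1801, [523.4, 39.9, 67.4, 67.9, 77.5], 0.0844)
t 11.33 p [0.5226 0.0385 0.2499] xdir -14.6 down [-0.004 -0.001 -1.   ] F [-0.4  0.4  0.3] open 0.0855
turn wy -0.0 rows 0 | shift rows 4 each [0.014 0.737 0.007] total [0.06 2.95 0.03]
```

Emit:
carry_out:
  series: [1,0.05,0.7,0,0,0,0,1,0,0.7,0,0,0,0,1,0,0.6,0,0,0,0,1,0,0.5,0,0,0,0,1,0,0.3,0,0,0,0,1,0,0.15,0,0,0,0,-1,0,0,0,0,0,0,-1,0,0,0,0,0,0,-1,0,0,0,0,0,0,-1,0,0,0,0,0,0,-1,0,0,0,0,0,0,-1,0,0,0,0,0,0]
  force: 40

```text
t: 12.33
eef_pos: [0.5273, 0.0381, 0.1361]
ee_rot: [[0.968, 0.004, 0.252], [-0.252, -0.001, 0.968], [0.004, -1.0, 0.0]]
ft_force: [1.2, -0.3, 4.7]
opening: 0.0424
```

Emit:
carry_out:
  series: [-1,0,0,0,0,0,0,-1,0,0,0,0,0,0,-1,0,0,0,0,0,0]

```text
t: 12.58
eef_pos: [0.5273, 0.0381, 0.1361]
ee_rot: [[0.968, 0.004, 0.252], [-0.252, -0.001, 0.968], [0.004, -1.0, 0.0]]
ft_force: [-0.1, -0.9, 5.6]
opening: 0.0426
```

Emit:
carry_out:
  series: [-1,0,-0.1,0,0,0,0,-1,0,-0.3,0,0,0,0,-1,0,-0.5,0,0,0,0,-1,0,-0.6,0,0,0,0,-1,0,0,0,0,0,0]

```text
t: 13.0
eef_pos: [0.5288, 0.0382, 0.1996]
ee_rot: [[0.968, 0.009, 0.252], [-0.252, -0.0, 0.968], [0.009, -1.0, 0.002]]
ft_force: [0.3, 0.3, 0.8]
opening: 0.0429
```

```bash
python3 - <<'E'
from h import *
p,w=cloud('side');cv2.imwrite('pics/s5.png',cv2.resize(p[80:280,180:380],(600,600)))
s=st();go(.595,.2965,s['eef_pos'][2])
E
```

```text
t 13.05 p [0.5278 0.0382 0.1975] xdir -14.6 down [ 0.007 -0.    -1.   ] F [ 1.  -0.4 -0.9] open 0.0422
turn wy -0.0 rows 0 | shift rows 9 each [-0.001  0.     0.741] total [-0.01  0.    6.67]
```

View pics/s5.png

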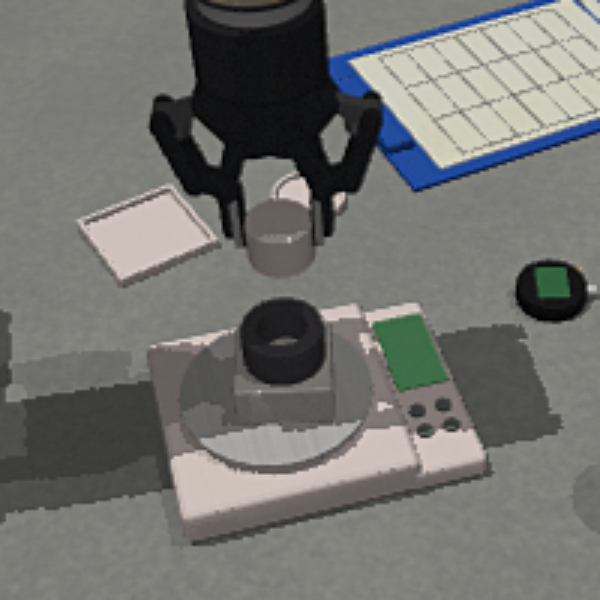

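The pad is held upright at (280,238), with the fingertips about 12 mm above its underside. The ring and block are unmoved. On to the middle holder.

Emit:
carry_out:
  series: [-1,0,0,0.74,0,0,0,-1,0,0,0.74,0,0,0,-1,0,0,0.74,0,0,0,-1,0,0,0.74,0,0,0,-1,0,0.5,0.74,0,0,0,-1,0,0.5,0.74,0,0,0,-1,0,0.5,0.74,0,0,0,-1,0,0.5,0.74,0,0,0,-1,0,0.5,0.74,0,0,0,-1,0,0.4,0,0,0,0,-1,0,0.2,0,0,0,0,-1,0,0,0,0,0,0]

```text
t: 14.05
eef_pos: [0.5895, 0.2949, 0.0656]
ee_rot: [[0.968, -0.008, 0.252], [-0.252, -0.003, 0.968], [-0.007, -1.0, -0.005]]
ft_force: [-1.7, -0.6, -0.6]
opening: 0.0419
```

```bash
python3 - <<'E'
from h import *
s=st();go(.595,.2965,.0265)
p,w=cloud('side');cv2.imwrite('pics/s6.png',cv2.resize(p[75:175,220:340],(720,600),interpolation=cv2.INTER_CUBIC))
i=imaging.camera_info('side');P=np.linalg.inv(i['pose'])
for q in [(.595,.2965,.009),s['eef_pos']-[0,0,.0201]]:
    c=P[:3,:3]@q+P[:3,3];uv=(i['K']@c/c[2])[:2];print((uv-[220,75])*6)
E
```

```text
t 14.05 p [0.5895 0.2949 0.0656] xdir -14.6 down [-0.008 -0.003 -1.   ] F [-1.7 -0.6 -0.6] open 0.0419
turn wy -0.0 rows 0 | shift rows 2 each [0.062 0.488 0.037] total [0.12 0.98 0.07]
[373.09741265 419.97256906]
[356.80389129 359.63597652]
```

View pics/s6.png

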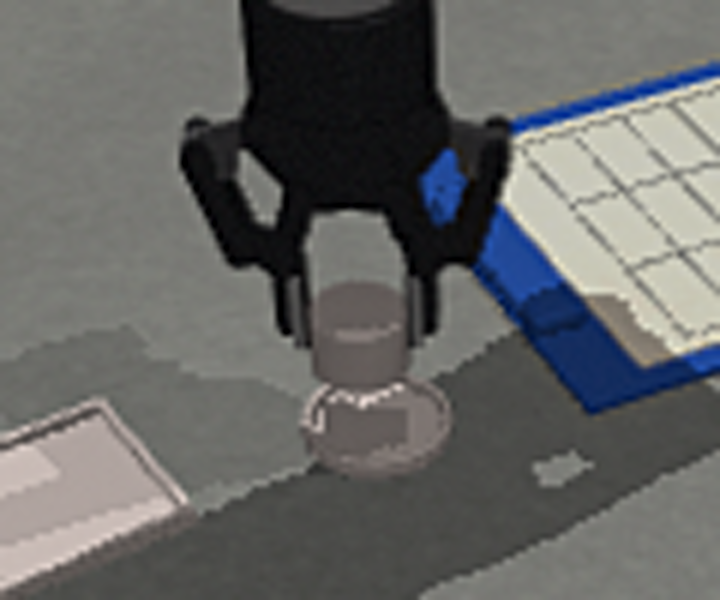

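The side view shows the pad at (361,340) and the holder at (376,425), so about 5 mm to +x, as the numbers say. Correct and lower.

Emit:
carry_out:
  series: [-1,0.12,0.3,0.06,0,0,0,-1,0,0.4,0,0,0,0,-1,0,0.2,0,0,0,0,-1,0,0.05,0,0,0,0,-1,0,0,0,0,0,0]

```text
t: 14.52
eef_pos: [0.5977, 0.2962, 0.0319]
ee_rot: [[0.967, -0.001, 0.253], [-0.253, -0.001, 0.967], [-0.001, -1.0, -0.001]]
ft_force: [0.2, -0.4, -2.0]
opening: 0.0426
```

Emit:
carry_out:
  series: [-1,0,0.03,0,0,0,0,-1,0,0,0,0,0,0]

```text
t: 14.68
eef_pos: [0.5989, 0.2972, 0.0321]
ee_rot: [[0.968, 0.002, 0.253], [-0.253, 0.001, 0.968], [0.001, -1.0, 0.001]]
ft_force: [0.2, -0.6, -0.8]
opening: 0.0425
```

Emit:
carry_out:
  series: [-1,-0.08,0.08,0,0,0,0,-1,0,0.05,0,0,0,0,-1,0,0,0,0,0,0,-1,0,0,0,0,0,0]

```text
t: 15.02
eef_pos: [0.5948, 0.2979, 0.0255]
ee_rot: [[0.968, -0.0, 0.252], [-0.252, -0.0, 0.968], [-0.0, -1.0, -0.0]]
ft_force: [0.1, 0.1, -1.2]
opening: 0.0423
```

Emit:
carry_out:
  series: [-1,0,0.03,0,0,0,0,-1,0,0,0,0,0,0,-1,0,0,0,0,0,0]

```text
t: 15.27
eef_pos: [0.5951, 0.2979, 0.0245]
ee_rot: [[0.968, -0.0, 0.253], [-0.253, -0.0, 0.968], [-0.0, -1.0, -0.0]]
ft_force: [0.0, -0.4, -1.2]
opening: 0.042
```

Emit:
carry_out:
  series: [-1,0,0.03,0,0,0,0,-1,0,0,0,0,0,0,-1,0,0,0,0,0,0]

```text
t: 15.52
eef_pos: [0.5953, 0.298, 0.0242]
ee_rot: [[0.968, 0.0, 0.253], [-0.253, 0.0, 0.968], [0.0, -1.0, 0.0]]
ft_force: [-3.0, -0.1, 5.0]
opening: 0.0424
```

Emit:
carry_out:
  series: [-1,0,-0.02,0,0,0,0,1,0,0,0,0,0,0,1,0,0,0,0,0,0,1,0,0,0,0,0,0,1,0,0,0,0,0,0,1,0,0,0,0,0,0,1,0,-0.4,0,0,0,0,1,0,-0.8,0,0,0,0,1,0,-0.8,0,0,0,0,1,0,-0.8,0,0,0,0,1,0,-0.8,0,0,0,0,1,0,-0.8,-0.3,0,0,0]

```text
t: 16.52
eef_pos: [0.5924, 0.2878, 0.2034]
ee_rot: [[0.968, 0.002, 0.251], [-0.251, 0.002, 0.968], [0.002, -1.0, 0.002]]
ft_force: [0.8, 0.8, -0.4]
opening: 0.0854
```

```bash
python3 - <<'E'
from h import *
p,w=cloud('side');print('pad',layer(w,.03,.045,.595,.297,.05),masks_of('side','pad')[0]['centre'],fit('side','holder_middle',.009))
cv2.imwrite('pics/s7.png',cv2.resize(p[75:275,190:390],(600,600)))
s=st();go(.525,.040,.24)
E
```

```text
pad (147, [596.1, 295.4, 42.0, 43.2, 37.9], 0.0338) [0.437, 0.3533] {'conf': 0.57, 'rect': [614.0, 277.1, 52.0, 18.9, 49.1], 'uv': [289.9, 148.7]}
t 16.67 p [0.5949 0.2869 0.2067] xdir -14.7 down [ 0.01   0.003 -1.   ] F [ 0.3 -0.2 -0.5] open 0.0853
turn wy -0.0 rows 0 | shift rows 9 each [-0.014 -0.093 -0.713] total [-0.13 -0.83 -6.41]
```

View pics/s7.png

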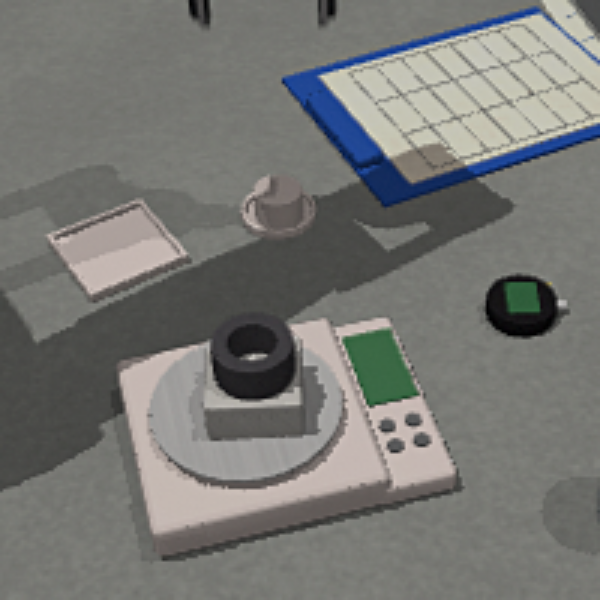

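The pad stands in the middle holder at crop (280,205), about 1 mm off by depth. Now the ring.

Emit:
carry_out:
  series: [1,-0.015,0,-0.71,0,0,0,1,-0.015,0,-0.71,0,0,0,1,-0.015,0,-0.71,0,0,0,1,-0.015,0,-0.71,0,0,0,1,-0.015,0,-0.71,0,0,0,1,-0.015,0,-0.71,0,0,0,1,-0.015,0,-0.71,0,0,0,1,-0.015,0,-0.71,0,0,0,1,-0.015,0,-0.71,0,0,0,1,0,0,0,0,0,0,1,0,0,0,0,0,0]

```text
t: 17.58
eef_pos: [0.5213, 0.0395, 0.1994]
ee_rot: [[0.967, -0.002, 0.255], [-0.255, 0.001, 0.967], [-0.002, -1.0, 0.0]]
ft_force: [0.2, -0.0, -0.1]
opening: 0.0852
```

```bash
python3 - <<'E'
from h import *
p,w=cloud('wrist')
for n,lo,hi in [('ring',.109,.121),('block',.079,.091)]: print(n,layer(w,lo,hi,.522,.04,.06))
s=st();go(.525,.0395,.103)
E
```

```text
ring (3667, [524.7, 38.0, 56.8, 57.3, 22.0], 0.1145)
block (3630, [523.4, 39.8, 67.6, 67.9, 77.4], 0.0845)
t 17.63 p [0.5217 0.0404 0.1995] xdir -14.7 down [-0.001  0.001 -1.   ] F [-0.6  0.5  0.5] open 0.0854
turn wy -0.0 rows 0 | shift rows 4 each [0.021 0.603 0.   ] total [0.08 2.41 0.  ]
```

Emit:
carry_out:
  series: [1,0.07,0.6,-0.02,0,0,0,1,0,0.6,0,0,0,0,1,0,0.5,0,0,0,0,1,0,0.4,0,0,0,0,1,0,0.3,0,0,0,0,1,0,0,0,0,0,0,-1,0,0,0,0,0,0,-1,0,0,0,0,0,0,-1,0,0,0,0,0,0,-1,0,0,0,0,0,0,-1,0,0,0,0,0,0,-1,0,0,0,0,0,0]
  force: 60

```text
t: 18.63
eef_pos: [0.5265, 0.0391, 0.1062]
ee_rot: [[0.968, 0.004, 0.253], [-0.253, 0.001, 0.968], [0.004, -1.0, 0.001]]
ft_force: [0.1, 1.5, 5.6]
opening: 0.0561
```

Emit:
carry_out:
  series: [-1,0,0,0,0,0,0,-1,0,0,0,0,0,0]

```text
t: 18.8
eef_pos: [0.5265, 0.0391, 0.1062]
ee_rot: [[0.968, 0.004, 0.253], [-0.253, 0.001, 0.968], [0.004, -1.0, 0.002]]
ft_force: [0.0, 1.5, 6.1]
opening: 0.056
```

Emit:
carry_out:
  series: [-1,0,-0.1,0,0,0,0,-1,0,-0.3,0,0,0,0,-1,0,-0.5,0,0,0,0,-1,0,-0.6,0,0,0,0,-1,0,-0.6,0,0,0,0,-1,0,0,0,0,0,0]

```text
t: 19.3
eef_pos: [0.5282, 0.0385, 0.1938]
ee_rot: [[0.968, 0.01, 0.253], [-0.253, -0.001, 0.968], [0.01, -1.0, 0.002]]
ft_force: [1.8, 0.2, -2.6]
opening: 0.0557
```

```bash
python3 - <<'E'
from h import *
p,w=cloud('side');cv2.imwrite('pics/s8.png',cv2.resize(p[80:280,180:380],(600,600)))
s=st();go(.605,-.282,s['eef_pos'][2])
E
```

```text
t 19.35 p [0.527  0.0386 0.1913] xdir -14.6 down [ 0.007 -0.001 -1.   ] F [ 0.4  0.6 -3.5] open 0.0563
turn wy -0.0 rows 0 | shift rows 11 each [ 0.356  0.    -0.66 ] total [ 3.91  0.   -7.26]
```

View pics/s8.png

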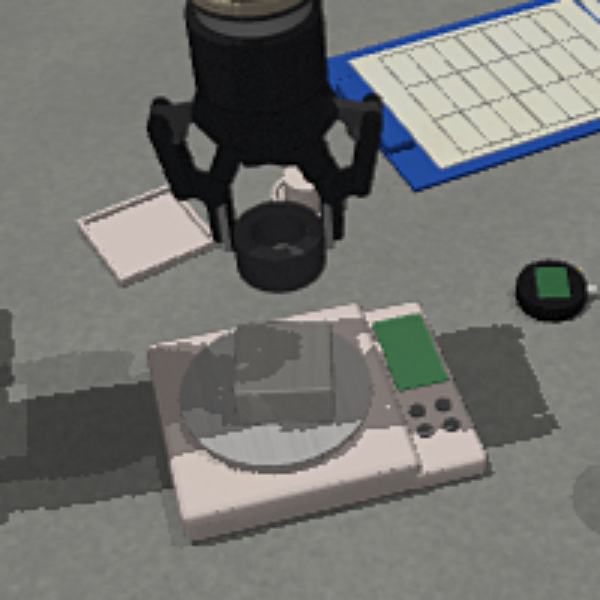

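The ring is held level at (281,243) and the block is unmoved. On to the large holder.

Emit:
carry_out:
  series: [-1,0.355,0,-0.66,0,0,0,-1,0.355,0,-0.66,0,0,0,-1,0.355,0,-0.66,0,0,0,-1,0.355,0,-0.66,0,0,0,-1,0.355,0.4,-0.66,0,0,0,-1,0.355,0.4,-0.66,0,0,0,-1,0.355,0.4,-0.66,0,0,0,-1,0.355,0.4,-0.66,0,0,0,-1,0.355,0.4,-0.66,0,0,0,-1,0.355,0.4,-0.66,0,0,0,-1,0.355,0.4,-0.66,0,0,0,-1,0,0.3,0,0,0,0]

```text
t: 20.35
eef_pos: [0.6016, -0.2868, 0.0605]
ee_rot: [[0.967, -0.001, 0.256], [-0.256, -0.002, 0.967], [-0.001, -1.0, -0.003]]
ft_force: [0.8, -0.2, -2.7]
opening: 0.0561
```

Emit:
carry_out:
  series: [-1,0,0,0,0,0,0,-1,0,0,0,0,0,0]

```text
t: 20.52
eef_pos: [0.5998, -0.2799, 0.0605]
ee_rot: [[0.967, -0.006, 0.253], [-0.253, 0.004, 0.967], [-0.007, -1.0, 0.003]]
ft_force: [0.2, 0.1, -3.1]
opening: 0.0561
```

```bash
python3 - <<'E'
from h import *
p,w=cloud('side');cv2.imwrite('pics/s9.png',cv2.resize(p[250:400,270:450],(720,600),interpolation=cv2.INTER_CUBIC))
s=st();go(.605,-.282,.03)
i=imaging.camera_info('side');P=np.linalg.inv(i['pose'])
for q in [(.605,-.282,.009),s['eef_pos']-[0,0,.0201]]:
    c=P[:3,:3]@q+P[:3,3];uv=(i['K']@c/c[2])[:2];print((uv-[270,250])*4)
E
```

```text
t 20.57 p [ 0.601  -0.28    0.0622] xdir -14.6 down [-0.003  0.003 -1.   ] F [ 0.9 -0.8 -2.6] open 0.056
turn wy -0.0 rows 0 | shift rows 2 each [ 0.055  0.403 -0.012] total [ 0.11  0.81 -0.02]
[360.17294506 388.94418362]
[356.13472295 354.35531259]
```

View pics/s9.png

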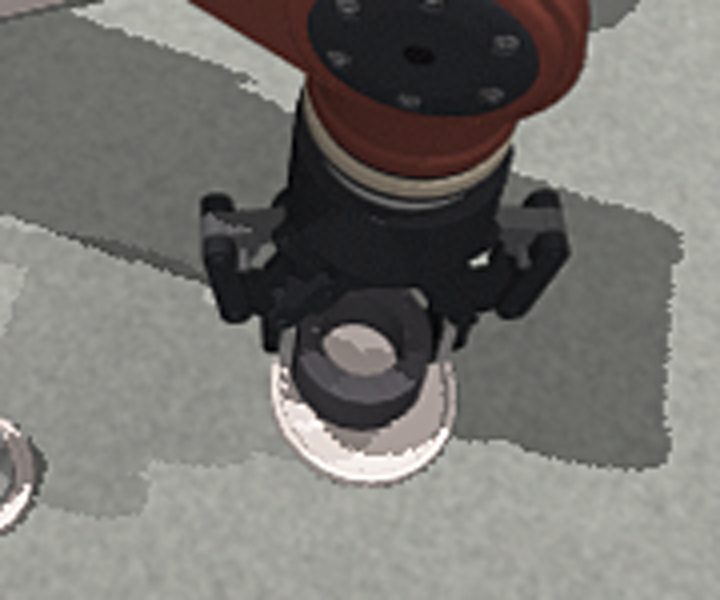

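The ring's underside is near (360,365) and the holder centre near (365,392), which agrees with the numbers. Nudge and lower.

Emit:
carry_out:
  series: [-1,0.1,0.3,-0.03,0,0,0,-1,0,0.3,0,0,0,0,-1,0,0.2,0,0,0,0,-1,0,0.05,0,0,0,0,-1,0,0,0,0,0,0,-1,0,0,0,0,0,0]

```text
t: 21.07
eef_pos: [0.6059, -0.2833, 0.0297]
ee_rot: [[0.968, -0.001, 0.252], [-0.252, 0.0, 0.968], [-0.001, -1.0, 0.0]]
ft_force: [-0.7, 0.1, -3.1]
opening: 0.0563
```

Emit:
carry_out:
  series: [-1,0,0.04,0,0,0,0,-1,0,0,0,0,0,0]

```text
t: 21.23
eef_pos: [0.6065, -0.284, 0.029]
ee_rot: [[0.968, 0.001, 0.253], [-0.253, -0.001, 0.968], [0.001, -1.0, -0.0]]
ft_force: [-0.8, 0.4, -3.2]
opening: 0.0562
```

Emit:
carry_out:
  series: [-1,0,0.05,0,0,0,0,-1,0,0.03,0,0,0,0,-1,0,0,0,0,0,0]

```text
t: 21.48
eef_pos: [0.606, -0.2837, 0.0251]
ee_rot: [[0.968, -0.0, 0.253], [-0.253, 0.0, 0.968], [-0.0, -1.0, 0.0]]
ft_force: [0.3, 0.8, -2.6]
opening: 0.0558
```

Emit:
carry_out:
  series: [-1,0,0.03,0,0,0,0,-1,0,0,0,0,0,0,-1,0,0,0,0,0,0]

```text
t: 21.73
eef_pos: [0.6062, -0.2839, 0.0244]
ee_rot: [[0.968, 0.0, 0.253], [-0.253, -0.0, 0.968], [0.0, -1.0, -0.0]]
ft_force: [-0.4, 0.0, -1.5]
opening: 0.0557
```

Emit:
carry_out:
  series: [-1,0,0.03,0,0,0,0,-1,0,0,0,0,0,0,-1,0,0,0,0,0,0]

```text
t: 21.98
eef_pos: [0.6063, -0.2839, 0.0243]
ee_rot: [[0.968, -0.0, 0.252], [-0.252, -0.0, 0.968], [-0.0, -1.0, -0.0]]
ft_force: [-4.1, 1.7, 5.8]
opening: 0.0556
```

Contact at the predicted height. Release and rise.

Emit:
carry_out:
  series: [-1,0,-0.02,0,0,0,0,1,0,0,0,0,0,0,1,0,0,0,0,0,0,1,0,0,0,0,0,0,1,0,0,0,0,0,0,1,0,0,0,0,0,0,1,0,-0.4,0,0,0,0,1,0,-0.8,0,0,0,0,1,0,-0.8,0,0,0,0,1,0,-0.8,0,0,0,0,1,0,-0.8,0,0,0,0,1,0,-0.6,0,0,0,0]

```text
t: 22.98
eef_pos: [0.6073, -0.2844, 0.1968]
ee_rot: [[0.968, 0.004, 0.253], [-0.252, -0.003, 0.968], [0.005, -1.0, -0.001]]
ft_force: [-0.5, -0.4, -0.0]
opening: 0.0856
```

Emit:
carry_out:
  series: [1,0,0,0,0,0,0]

```text
t: 23.07
eef_pos: [0.6103, -0.2861, 0.2016]
ee_rot: [[0.968, 0.013, 0.252], [-0.252, -0.008, 0.968], [0.014, -1.0, -0.004]]
ft_force: [-0.3, -0.5, 0.8]
opening: 0.0854
```

```bash
python3 - <<'E'
from h import *
p,w=cloud('wrist');print('ring',layer(w,.026,.042,.605,-.282,.06),'holder',layer(w,.004,.014,.605,-.282,.06))
p,w=cloud('side');print('ring side',layer(w,.026,.042,.605,-.282,.06),'block',layer(w,.078,.094,.523,.04,.07))
s=st();go(.5235,.039,.2,-12.5)
E
```

```text
ring (2082, [606.8, -285.1, 56.8, 56.7, 45.5], 0.0324) holder (1065, [606.8, -274.7, 72.4, 81.0, 83.5], 0.0074)
ring side (652, [606.5, -287.1, 56.7, 57.1, 49.6], 0.0335) block (831, [523.7, 38.0, 70.8, 67.7, 76.7], 0.0857)
t 23.17 p [ 0.6073 -0.2844  0.1949] xdir -14.6 down [ 0.004 -0.003 -1.   ] F [-0.5  0.  -0.7] open 0.0852
turn wy -0.35 rows 1 | shift rows 11 each [-0.345 -0.011  0.676] total [-3.8  -0.13  7.44]
```

The ring sits level in the large holder, about 4 mm off centre and inside the rim. Now the block.

Emit:
carry_out:
  series: [1,0,0,0,0,-0.35,0,1,-0.345,0,0.675,0,0,0,1,-0.345,0,0.675,0,0,0,1,-0.345,0,0.675,0,0,0,1,-0.345,0,0.675,0,0,0,1,-0.345,0,0.675,0,0,0,1,-0.345,0,0.675,0,0,0,1,-0.345,0,0.675,0,0,0,1,-0.345,0,0.675,0,0,0,1,-0.345,0,0.675,0,0,0,1,-0.345,0,0.675,0,0,0,1,-0.345,0,0.675,0,0,0]

```text
t: 24.17
eef_pos: [0.5202, 0.0405, 0.1897]
ee_rot: [[0.976, -0.004, 0.217], [-0.217, 0.0, 0.976], [-0.004, -1.0, -0.001]]
ft_force: [1.2, 0.1, 0.0]
opening: 0.0854
```

Emit:
carry_out:
  series: [1,0,0,0,0,0,0,1,0,0,0,0,0,0,1,0,0,0,0,0,0]

```text
t: 24.42
eef_pos: [0.5216, 0.0389, 0.1905]
ee_rot: [[0.976, -0.002, 0.216], [-0.216, -0.0, 0.976], [-0.002, -1.0, -0.001]]
ft_force: [0.0, 0.2, 0.1]
opening: 0.0855
```

```bash
python3 - <<'E'
from h import *
s=st();go(.5235,.039,.11,-12.5);go(.5235,.039,.076)
E
```

```text
t 24.42 p [0.5216 0.0389 0.1905] xdir -12.5 down [-0.002 -0.    -1.   ] F [0.  0.2 0.1] open 0.0855
turn wy 0.0 rows 1 | shift rows 3 each [0.016 0.671 0.004] total [0.05 2.01 0.01]
turn wy -0.0 rows 0 | shift rows 4 each [0.012 0.716 0.003] total [0.05 2.86 0.01]
```

Emit:
carry_out:
  series: [1,0.01,0.6,0,0,0,0,1,0,0.6,0,0,0,0,1,0,0.4,0,0,0,0,1,0,0.2,0,0,0,0,1,0,0,0,0,0,0]

```text
t: 24.83
eef_pos: [0.5208, 0.038, 0.1169]
ee_rot: [[0.976, -0.006, 0.219], [-0.219, 0.0, 0.976], [-0.006, -1.0, -0.001]]
ft_force: [0.8, -0.6, -0.1]
opening: 0.0859
```

Emit:
carry_out:
  series: [1,0.05,0.3,0.01,0,0,0,1,0,0.3,0,0,0,0,1,0,0.25,0,0,0,0,1,0,0.2,0,0,0,0,1,0,0,0,0,0,0,1,0,0,0,0,0,0]

```text
t: 25.33
eef_pos: [0.5242, 0.0391, 0.0769]
ee_rot: [[0.976, -0.002, 0.217], [-0.217, 0.0, 0.976], [-0.002, -1.0, -0.0]]
ft_force: [0.4, 0.2, 0.1]
opening: 0.0856
```

Emit:
carry_out:
  series: [1,0,0.08,0,0,0,0,1,0,0,0,0,0,0,-1,0,0,0,0,0,0,-1,0,0,0,0,0,0,-1,0,0,0,0,0,0,-1,0,0,0,0,0,0,-1,0,0,0,0,0,0]
  force: 80

```text
t: 25.92
eef_pos: [0.5258, 0.039, 0.0757]
ee_rot: [[0.976, 0.002, 0.217], [-0.217, 0.0, 0.976], [0.002, -1.0, 0.0]]
ft_force: [0.3, 0.5, 5.7]
opening: 0.0655
```

Emit:
carry_out:
  series: [-1,0,-0.1,0,0,0,0,-1,0,-0.3,0,0,0,0,-1,0,-0.5,0,0,0,0,-1,0,-0.5,0,0,0,0,-1,0,0,0,0,0,0]

```text
t: 26.33
eef_pos: [0.5275, 0.0389, 0.1344]
ee_rot: [[0.976, 0.007, 0.217], [-0.217, -0.0, 0.976], [0.007, -1.0, 0.001]]
ft_force: [1.5, 0.2, -4.3]
opening: 0.0655
```

```bash
python3 - <<'E'
from h import *
p,w=cloud('side');cv2.imwrite('pics/s10.png',cv2.resize(p[80:280,180:380],(600,600)))
s=st();go(.448,.2865,s['eef_pos'][2],19)
E
```

```text
t 26.38 p [0.5266 0.0389 0.1327] xdir -12.5 down [ 0.005 -0.    -1.   ] F [ 0.5  0.9 -4. ] open 0.0653
turn wy -5.26 rows 6 | shift rows 9 each [0.018 0.    0.721] total [0.16 0.   6.49]
```

View pics/s10.png

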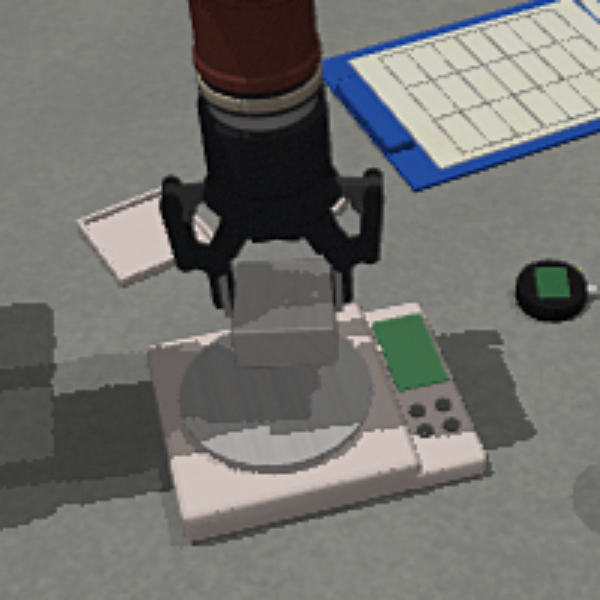

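The block is held at (285,310), level. Turn it to the holder's 19° and carry.

Emit:
carry_out:
  series: [-1,0,-0.2,0,0,-0.88,0,-1,0,0,0,0,-0.88,0,-1,0,0,0,0,-0.88,0,-1,0,0,0,0,-0.88,0,-1,0,0,0,0,-0.88,0,-1,0,0,0,0,-0.86,0,-1,0.02,0,0.72,0,0,0,-1,0.02,0,0.72,0,0,0,-1,0.02,0,0.72,0,0,0,-1,0.02,0,0.72,0,0,0,-1,0.02,0,0.72,0,0,0,-1,0.02,0,0.72,0,0,0]

```text
t: 27.38
eef_pos: [0.4708, 0.2046, 0.1364]
ee_rot: [[0.945, -0.003, -0.326], [0.326, -0.001, 0.945], [-0.004, -1.0, 0.0]]
ft_force: [0.9, -0.0, -3.9]
opening: 0.0655
```

Emit:
carry_out:
  series: [-1,0.02,0,0.72,0,0,0,-1,0.02,0,0.72,0,0,0,-1,0,0.3,0.7,0,0,0,-1,0,0.6,0,0,0,0,-1,0,0.6,0,0,0,0,-1,0,0,0,0,0,0,-1,0,0,0,0,0,0,-1,0,0,0,0,0,0]

```text
t: 28.05
eef_pos: [0.4465, 0.2851, 0.0783]
ee_rot: [[0.945, -0.001, -0.326], [0.326, -0.0, 0.945], [-0.001, -1.0, -0.0]]
ft_force: [0.7, 0.2, -3.0]
opening: 0.0659
```

```bash
python3 - <<'E'
from h import *
p,w=cloud('side');cv2.imwrite('pics/s11.png',cv2.resize(p[75:195,155:299],(720,600),interpolation=cv2.INTER_CUBIC))
s=st();go(.448,.2865,.034,19)
i=imaging.camera_info('side');P=np.linalg.inv(i['pose'])
for q in [(.448,.2865,.009),s['eef_pos']-[0,0,.0257]]:
    c=P[:3,:3]@q+P[:3,3];uv=(i['K']@c/c[2])[:2];print((uv-[155,75])*5)
E
```

```text
t 28.1 p [0.4475 0.2854 0.0794] xdir 19.0 down [ 0.002  0.001 -1.   ] F [ 0.2  0.7 -2.3] open 0.0655
turn wy -0.0 rows 1 | shift rows 2 each [0.01  0.568 0.011] total [0.02 1.14 0.02]
[365.18291179 410.37995575]
[350.94676749 345.13604145]
```

View pics/s11.png

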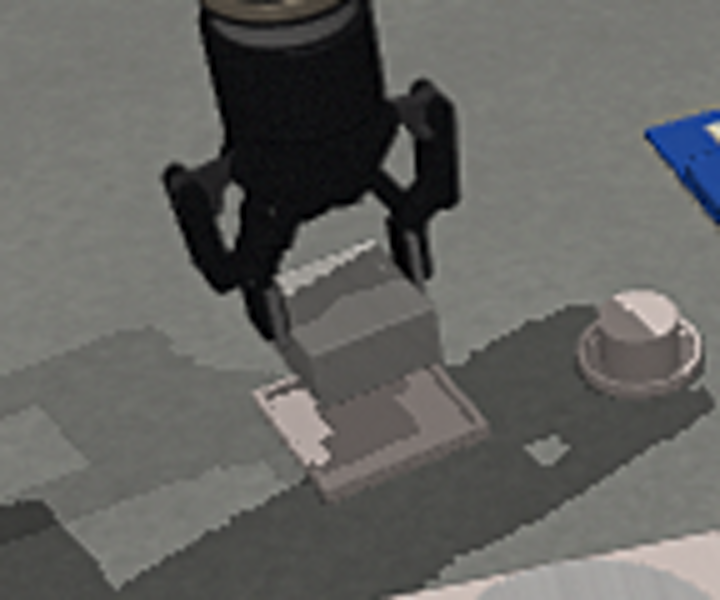

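The block hangs above the square holder, aligned with it (block front edge about (379,381), holder front edge about (405,462)). Lower.

Emit:
carry_out:
  series: [-1,0.01,0.4,0.02,0,0,0,-1,0,0.4,0,0,0,0,-1,0,0.2,0,0,0,0,-1,0,0.1,0,0,0,0,-1,0,0,0,0,0,0,-1,0,0,0,0,0,0]

```text
t: 28.6
eef_pos: [0.4474, 0.2864, 0.0353]
ee_rot: [[0.945, 0.001, -0.326], [0.326, 0.001, 0.945], [0.001, -1.0, 0.0]]
ft_force: [0.4, -0.2, -3.7]
opening: 0.0658
```

Emit:
carry_out:
  series: [-1,0,0.04,0,0,0,0,-1,0,0,0,0,0,0,-1,0,0,0,0,0,0]

```text
t: 28.85
eef_pos: [0.4472, 0.2865, 0.0335]
ee_rot: [[0.945, 0.001, -0.326], [0.326, 0.0, 0.945], [0.001, -1.0, 0.0]]
ft_force: [0.4, -0.3, -4.2]
opening: 0.0654
```

Emit:
carry_out:
  series: [-1,0,0.03,0,0,0,0,-1,0,0,0,0,0,0,-1,0,0,0,0,0,0]

```text
t: 29.1
eef_pos: [0.4466, 0.2862, 0.0317]
ee_rot: [[0.945, -0.0, -0.326], [0.326, -0.0, 0.945], [-0.0, -1.0, -0.0]]
ft_force: [-0.1, 0.9, -3.9]
opening: 0.0656
```

Emit:
carry_out:
  series: [-1,0,0.04,0,0,0,0,-1,0,0,0,0,0,0,-1,0,0,0,0,0,0]

```text
t: 29.35
eef_pos: [0.4465, 0.2862, 0.0299]
ee_rot: [[0.945, -0.0, -0.326], [0.326, -0.0, 0.945], [-0.0, -1.0, -0.0]]
ft_force: [0.2, 0.4, -4.5]
opening: 0.0658
```

Emit:
carry_out:
  series: [-1,0,0.03,0,0,0,0,-1,0,0,0,0,0,0,-1,0,0,0,0,0,0]

```text
t: 29.6
eef_pos: [0.4467, 0.2863, 0.0296]
ee_rot: [[0.945, -0.0, -0.326], [0.326, -0.0, 0.945], [-0.001, -1.0, -0.0]]
ft_force: [-2.9, -1.9, 5.4]
opening: 0.0658
```

Contact at 0.0296, against 0.0297 expected. Release and rise.

Emit:
carry_out:
  series: [-1,0,-0.02,0,0,0,0,1,0,0,0,0,0,0,1,0,0,0,0,0,0,1,0,0,0,0,0,0,1,0,0,0,0,0,0,1,0,0,0,0,0,0,1,0,-0.4,0,0,0,0,1,0,-0.8,0,0,0,0,1,0,-0.8,0,0,0,0,1,0,-0.8,0,0,0,0,1,0,-0.8,0,0,0,0,1,0,0,0,0,0,0]

```text
t: 30.6
eef_pos: [0.4516, 0.2886, 0.1818]
ee_rot: [[0.945, 0.013, -0.326], [0.326, 0.006, 0.945], [0.015, -1.0, 0.002]]
ft_force: [0.9, 0.8, 0.4]
opening: 0.0857
```

```bash
python3 - <<'E'
from h import *
p,w=cloud('side');cv2.imwrite('pics/s12.png',p);st()
for n,z,x,y in [('block',.040,.448,.2865),('ring',.034,.6055,-.282),('pad',.034,.595,.2965),('plunger',.050,.433,-.272)]: print(n,layer(w,z-.006,z+.008,x,y,.07))
E
```

```text
t 30.65 p [0.4501 0.2879 0.1788] xdir 19.0 down [ 0.01   0.004 -1.   ] F [ 0.7  0.3 -0.2] open 0.0855
block (492, [448.3, 283.6, 68.1, 71.2, 18.9], 0.0398)
ring (624, [606.8, -287.2, 57.0, 55.8, 11.5], 0.0334)
pad (156, [595.8, 295.4, 43.9, 42.1, 76.6], 0.0336)
plunger (216, [437.3, -272.8, 25.1, 24.3, 80.0], 0.0498)
```

View pics/s12.png

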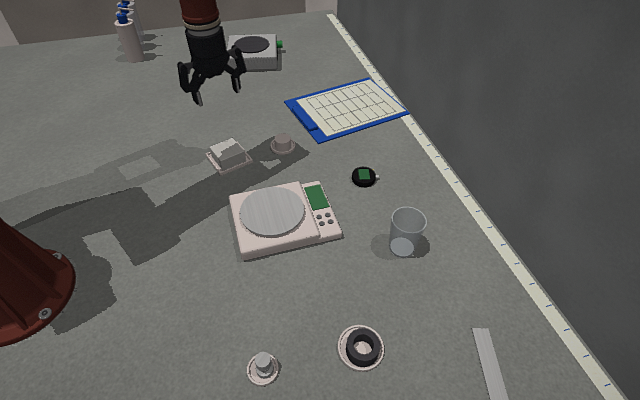

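All four pieces stand in their holders: block (228,155), pad (284,145), plunger (263,367), ring (362,347). The beaker (405,231) and stopwatch (364,177) are where they started. Hand in.

```bash
python3 -c "
from bench import *
print(job_done(), get_state()['t'])"
```

```text
the job is handed in; nothing more can be done
the job is handed in; nothing more can be done
```

I moved the plunger, pad, ring and block one at a time, top down, from the balance into their own holders. Each was lowered until it touched the holder floor and then released. I handed the job in at about 31 s of the 112 s allowed; no verdict is reported.

**Final check:** depth from the side camera put every top face within 1 mm of its expected height, so all four stand flat. Distances from the holder centres (limit 13 mm):

| Piece | Off centre |
|---|---|
| pad | about 1 mm |
| plunger | 3–4 mm |
| block | about 3 mm |
| ring | about 5 mm |

In the last side picture the beaker and stopwatch look unmoved.

**Disagreements:** the cameras differed by up to about 8 mm in y early on, and wrist-camera readings of partly hidden holders were 5–10 mm off. I used the top and side values for the holders and wrist depth for the stack, and the contact heights came out as predicted.

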